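# Set the eccentric guide of a blade jig with a gauge bar

### The arm

A 6-joint arm with a two-finger parallel gripper is mounted at the origin on the work surface. World frame = base frame: x ahead of the robot, y to its left, z up, the work surface at z = 0. Lengths are in mm, angles in degrees, forces in N, time in s.
With the tool pointing down it reaches from about 300 to 850 mm from the base axis. Payload 4.2 kg.
Tool frame: the origin (TCP) lies midway between the tips of the shut fingers; the grasp point (between the pads) lies 19 mm behind it (env.hold_point_z is the z of the grasp point in the tool frame, in mm); z points along the fingers, y is the direction in which the jaws open and shut (so a half turn about z gives the same grasp; the last joint's range is limited). The gripper opens to 91 mm and grips with 3 to 60 N. Pads are 32 mm wide; open, the fingers measure 118 mm over their backs; the gripper's body (76 mm by 178 mm) begins 60 mm behind the grasp point.
Start: joints at [76.203, 18.312, 89.639, -0, 72.044, -1.146], TCP at [125.932, 561.056, 213.976] pointing down, gripper open.
Joint ranges: [-177.97, 177.97], [-48.28, 115.42], [12.27, 149.76], [-77.06, 257.06], [2.81, 150.46], [-146.56, 146.56]. Speed limits (degrees/s): [147.25, 147.25, 180, 180, 180, 180].

### API

Orientations are given as [roll, pitch, yaw] about the fixed x, y, z axes, in that order (R = Rz(yaw) Ry(pitch) Rx(roll)).
In Python, from workcell import env, grab_frame, camera_params, spotter gives the robot as it stands. The module is installed in compiled form; this text tells all that it offers.
- The arm moves only by the shell command python3 -m jog 'ROWS' [FORCE]. ROWS is text: rows parted by semicolons, each of 7 numbers parted by spaces: the turn, a rotation vector about the world's x, y, z in units of 5 degrees (1.0 is 5 degrees), then the shift along the world's x, y, z in units of 25 mm (1.0 is 25 mm), then the opening, from 0 (shut) to 1 (fully open). A call has 1 to 5 rows; each row is the pose to reach, as a shift and turn from the pose commanded when the call began; what a row does not reach only later rows make up. A row lasts 1/8 s, in which the tool goes at most 62.5 mm and 10.7 degrees, less where a joint would pass 70% of its speed; a pose out of reach is approached as far as the arm can. A call with a gripper value outside its range is refused whole. The fingers move at their own pace and stop on an object; FORCE is the grip in N (left out, the last holds). Time passes only in rows, so rows that repeat a pose let the fingers close. It gives the time, the measured TCP pose, the force and the opening at its end, in the units of the state.
- env.state(): the state, without advancing time (a new reading comes with each control period).
- grab_frame(name): name is "scene" or "top"; returns the picture (420x560x3 uint8, red, green, blue); there is no depth.
- camera_params(name): a dict with "K" (3x3 intrinsics, pixels), "rvec" (rotation vector, rad) and "tvec" (3), from world to camera coordinates, as OpenCV has them. Camera axes: x right, y down, z forward; pixel columns grow to the right and rows downward; lengths in mm; the calibration is good to about 2 mm. A picture is of the moment at which its call begins. camera_params takes no time and is no camera call.
- env.job_done(): hands the job in, once; it reports no verdict.
Trained networks look in the newest picture that a camera, given by its name, has taken for a name from the list of things; names that differ only in an ending like _2 or _b are one class to them, and where a whole thing is asked for, a point or a joint stands for the part that bears it (a point fixed in the world has none). Each returns a list of dicts, best first, with "conf" (0 to 1); they miss things now and then, are a little off and sometimes report something else, mostly with a low value. They report only what shows in the picture. A call takes as long as a camera call. They do not tell look-alikes from the thing itself.
- spotter.look_for(query, camera): "box" ([left, top, width, height] in pixels, round what is visible of it).
- spotter.trace(query, camera): "region" (420x560 bool, what is visible of it) and "box" ([left, top, width, height] in pixels, round what is visible of it).
The state is a dict: "time_s": time; "qpos": joint angles; "qvel": joint speeds; "effort": joint torques, N m; "ee_pos": TCP position; "ee_rot": TCP orientation; "force": force on the tool from outside, world axes, zero at the start; "torque": the same for the moment, N m; "gripper_width": finger opening in mm.
Only numpy, scipy, OpenCV 4.12 (cv2) and the standard library are available. Lean on these libraries where they do the work, as an engineer would, in place of code of your own. Each camera call takes 0.05 s, during which the arm holds its last target. There are 200 camera calls.

### The job

Swing the lever of the jig's eccentric until the gap between its disc and the fence just passes the thinner bar, our gauge: free, but with no more than 2 mm of play. Lay the gauge on the jig's bed along the fence, short of the eccentric on the open infeed side, and with the gap set slide it along the bed through the gap until its end butts against the end stop; leave it there with the setting unchanged. Do not lift it over or into the gap from above, and do not disturb the thicker bar or the other things on the bench.

Things in the scene. Friction and masses are not known exactly. Their poses are not given: they have to be found in the camera images.
- jig: Steel guide jig, fixed to the bench. Origin on the bench top, z up. Flat bed 12 mm thick, x -50 to +62, y -160 to +115 mm. A straight fence runs along the bed's whole y; the slideway is the strip of bed beside it; the end stop lies across it at the +y end; the open infeed is the -y end. The eccentric pivots at x = 0, y = +20 mm, between infeed and stop, facing the fence.
- fence_face (a point): Point on the fence's working face, level with the bed (12 mm above the bench), beside the eccentric (jig x +40.5, y +20 mm). The face looks to jig -x; the fence is 22 mm thick, its top 14 mm above the bed (26 mm above the bench).
- stop_foot (a point): Foot of the end stop's face, where the gauge's end finally butts: on the bed in the middle of the gauge's path (jig x +30.5, y +90 mm). The face looks to jig -y; the stop is a block 45 mm wide, 24 mm high above the bed.
- eccentric (a joint): Eccentric's angle, counter-clockwise from above, -1.1 to 1.2 rad. At 0 its lever points to jig -x, away from the fence; positive: lever towards the infeed (-y), gap narrower; negative: towards the stop, wider. Gap in mm = 18.5 - 8 sin(angle): 20 at -0.19, 21.2 at -0.34, 22.2 at -0.48. Starts too tight (0.3 to 1.1). Stiff by friction: about 4 N at the post turns it; stays where left.
- disc_center (a point): Centre of the eccentric's steel disc (22 mm radius, 2 to 20 mm above the bed), 8 mm off the pivot; the gap is between its rim and the fence. On the pivot, above the disc, are a hub 20 mm across up to 58 mm above the bench and a flat lever 16 mm wide at 36 to 44 mm.
- lever_post (a point): Upright round wooden post at the lever's outer end, 16 mm across, 85 mm from the pivot, standing from 44 to 86 mm above the bench; the point is on its axis 65 mm above the bench. Push it sideways to turn the eccentric.
- gauge_center (a point): The thinner of two plain aluminium bars: the gauge, 20 mm wide (its x), 120 mm long (its y), 32 mm high, loose on the bench, 0.15 to 0.3 kg; the point is at its centre, 16 mm up.
- thick_bar_center (a point): The thicker bar, 28 mm wide (x), 120 mm long (y), 32 mm high, same material; leave it. The point is at its centre.
- tin_at (a point): Bystander: open round blue steel tin of bolts, 84 mm across, 75 mm high, standing; point at its foot.
- oil_at (a point): Bystander: round grey bottle, 50 mm across, 120 mm high, standing; point at its foot.
- blade_at (a point): Bystander: flat steel blade blank, about 290 x 30 x 6 mm, lying along its y; point near its middle, on the bench.
- file_at (a point): Bystander: file with wooden handle, about 280 x 24 x 24 mm, lying along its y; point near its middle, on the bench.
- spanner_at (a point): Bystander: spanner lying along its x; point on the bench beneath it.
- offcut_at (a point): Bystander: wooden offcut 50 x 35 x 30 mm; point under its centre.
Things that resemble listed ones, but are neither listed nor needed, are in the scene too. What is shaped like the part that bears gauge_center but orange is not meant.

How it is judged (in metres and radians):
On the way, in this order (a step that is already met when the one before it is completed fails the run):
1. the gap is set (20.1 to 22.3 mm) while the gauge lies on the bed along the fence, on the infeed side, not yet through (value of joint eccentric between -0.49 and -0.2 rad and x of gauge_center in the frame of jig between 0.015 and 0.034 m and y of gauge_center in the frame of jig between -0.16 and -0.03 m and z of gauge_center in the frame of jig between 0.025 and 0.031 m), for 0.2 s.
2. the gauge's nose has slid past the eccentric along the bed, the gap still set (value of joint eccentric between -0.49 and -0.2 rad and x of gauge_center in the frame of jig between 0.026 and 0.034 m and y of gauge_center in the frame of jig between -0.01 and 0.05 m and z of gauge_center in the frame of jig between 0.025 and 0.031 m and angle between the y axis of gauge_center and the y axis of jig, either way round below 0.06 rad and angle between gauge_center's own z axis and vertical below 0.06 rad), for 0.05 s.
At the end, for the whole second after the job is handed in: The eccentric stands between -0.49 and -0.20 rad (gap 20.1 to 22.3 mm); the gauge lies flat on the bed between disc and fence, along the fence within 0.06 rad and within 4 mm of it, its end within 3 mm of the end stop; all at rest (value of joint eccentric between -0.49 and -0.2 rad and x of gauge_center in the frame of jig between 0.0265 and 0.033 m and y of gauge_center in the frame of jig between 0.027 and 0.0325 m and z of gauge_center in the frame of jig between 0.025 and 0.031 m and angle between the y axis of gauge_center and the y axis of jig, either way round below 0.06 rad and angle between gauge_center's own z axis and vertical below 0.06 rad and linear speed of gauge below 0.01 m/s and velocity of joint eccentric between -0.05 and 0.05 rad/s); the robot touches nothing.
It fails at once if the gauge is carried over or lowered into the gap instead of slid along the bed (z of gauge_center in the frame of jig above 0.038 m and y of gauge_center in the frame of jig between -0.03 and 0.16 m and x of gauge_center in the frame of jig between -0.06 and 0.1 m).
It fails at once if the thicker bar is moved by more than 25 mm (distance of thick_bar_center from where it was at the start of the episode above 0.025 m).
It fails at once if another thing on the bench is moved by more than 25 mm (distance of any of tin_at, oil_at, blade_at, file_at, spanner_at, offcut_at from where it was at the start of the episode above 0.025 m).
It also fails if it takes over 58 s, if anything falls off the work surface, if the arm or the gripper's body presses on something with over 40 N, if the wrist force passes 120 N, or if a joint passes its speed limit or range.

## Working session

There is one attempt and no reset: what is moved stays moved. The work goes in short steps, Python scripts to look and compute and a shell command to move; the robot and the scene stay as the last step left them, time stands still between calls to the robot, and variables do not carry over. Pictures are saved under pics/ and viewed, about 8 in all and at most 12, crops included, and the job is handed in when it is done.

```bash
mkdir -p pics
cat > h.py <<'E'
import numpy as np,cv2
from workcell import env,grab_frame,camera_params,spotter
def cam(n):
    p=camera_params(n);K=np.array(p["K"],float);R=cv2.Rodrigues(np.array(p["rvec"],float))[0];t=np.array(p["tvec"],float).ravel();return K,R,t
def px(n,P):
    K,R,t=cam(n);q=(K@(R@np.atleast_2d(P).T+t[:,None])).T;return q[:,:2]/q[:,2:]
def at(n,uv,z):
    K,R,t=cam(n);uv=np.atleast_2d(uv).astype(float)
    d=(R.T@np.linalg.inv(K)@np.c_[uv,np.ones(len(uv))].T).T;c=-R.T@t
    return c+d*((z-c[2])/d[:,2])[:,None]
def save(n,f,crop=None,s=1):
    im=grab_frame(n)
    o=im
    if crop: x,y,w,h=crop;o=im[y:y+h,x:x+w]
    o=cv2.resize(o,None,fx=s,fy=s,interpolation=cv2.INTER_CUBIC)
    cv2.imwrite("pics/"+f,o[:,:,::-1]);return im
E
python3 - <<'E'
from h import *
np.set_printoptions(precision=1,suppress=True)
for n in("top","scene"):
    save(n,n+"0.png",s=1.4)
    K,R,t=cam(n);print(n,K[0,0],-R.T@t,R[2])
    for q in("jig","eccentric","lever_post","gauge_center","thick_bar_center","tin_at","oil_at","offcut_at"):
        print(q,[(np.array(d["box"]).round(0).tolist(),round(d["conf"],2)) for d in spotter.look_for(q,n)[:4]])
print(env.state(),env.hold_point_z)
E
```

```text
top 467.59725954884436 [ 294.2  -24.2 1233.9] [ 0.2 -0.  -1. ]
jig [([179.0, 145.0, 108.0, 60.0], 0.63)]
eccentric [([209.0, 169.0, 34.0, 33.0], 0.94), ([387.0, 212.0, 24.0, 47.0], 0.67)]
lever_post [([211.0, 169.0, 34.0, 30.0], 0.9)]
gauge_center [([338.0, 200.0, 22.0, 46.0], 0.74), ([370.0, 299.0, 47.0, 32.0], 0.7)]
thick_bar_center [([389.0, 210.0, 26.0, 49.0], 0.65)]
tin_at [([261.0, 209.0, 33.0, 33.0], 0.87), ([340.0, 201.0, 23.0, 49.0], 0.69)]
oil_at [([163.0, 214.0, 26.0, 25.0], 0.55)]
offcut_at [([152.0, 169.0, 17.0, 21.0], 0.85)]
scene 455.6555811652053 [1006.2  774.7  700.4] [-0.5 -0.7 -0.5]
jig [([217.0, 229.0, 121.0, 93.0], 0.77)]
eccentric [([278.0, 231.0, 21.0, 50.0], 0.85)]
lever_post [([280.0, 230.0, 18.0, 52.0], 0.56), ([159.0, 192.0, 50.0, 53.0], 0.43)]
gauge_center [([236.0, 185.0, 42.0, 21.0], 0.88), ([283.0, 155.0, 35.0, 17.0], 0.72), ([221.0, 230.0, 113.0, 88.0], 0.29)]
thick_bar_center [([221.0, 166.0, 39.0, 20.0], 0.97)]
tin_at []
oil_at [([158.0, 193.0, 54.0, 53.0], 0.57), ([350.0, 240.0, 25.0, 51.0], 0.56)]
offcut_at [([318.0, 304.0, 32.0, 29.0], 0.79)]
{'time_s': 0.9, 'qpos': array([76.2, 18.3, 89.6, -0. , 72. , -1.1]), 'qvel': array([-0.1,  0. , -0. ,  0. , -0. , -0.1]), 'effort': array([  0. , -41.2, -23.2,   0.1,   0. ,  -0. ]), 'ee_pos': array([125.9, 561.1, 214. ]), 'ee_rot': array([180. ,   0. , 167.4]), 'force': array([ 0.1,  0.4, -0.2]), 'torque': array([-0.,  0.,  0.]), 'gripper_width': 91.48886640151598} -18.8
```

View pics/top0.png

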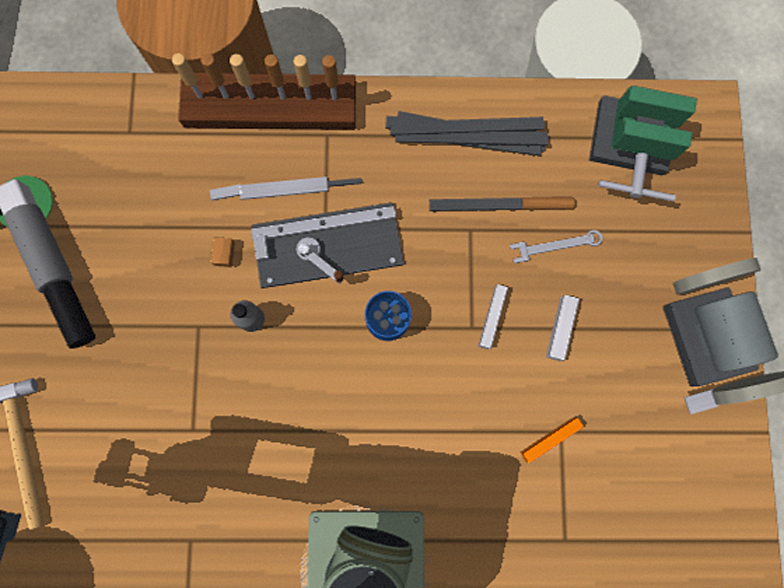

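View pics/scene0.png

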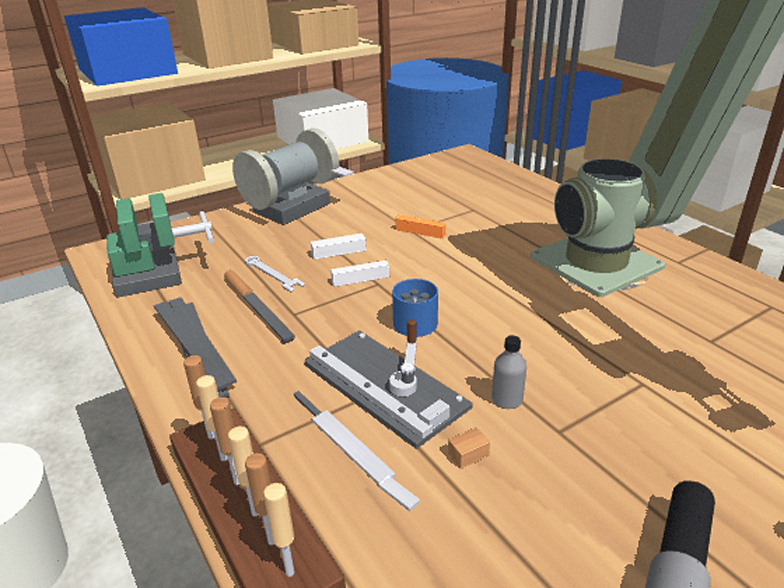

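The top view (scaled by 1.4) shows the jig at (330,245): fence uphill (+x), stop at its left end (+y), infeed at the right, lever post at (338,275). The two white bars are at (495,316) and (563,327), with the tin at (388,315). The scene view agrees. Next I measure the jig, post and bars.

Run:
```python
from h import *
np.set_printoptions(precision=1,suppress=True)
im=save("top","topc.png",(175,135,250,130),3.2)
for q in("gauge_center","thick_bar_center"):
  for d in spotter.trace(q,"top")[:3]:
    m=d["region"].astype(np.uint8);print(q,d["box"],d["conf"],m.sum())
hsv=cv2.cvtColor(im,cv2.COLOR_RGB2HSV)
# bars: white
w=((hsv[...,1]<40)&(hsv[...,2]>120)).astype(np.uint8)
n,l,s,c=cv2.connectedComponentsWithStats(w)
for i in range(1,n):
    if s[i,4]>150 and 190<c[i,1]<270 and 300<c[i,0]<430:
        ys,xs=np.where(l==i);P=at("top",np.c_[xs,ys],32)[:,:2]
        print("bar",s[i],cv2.minAreaRect(P.astype(np.float32)), "z32")
# jig bed
g=((hsv[...,1]<60)).astype(np.uint8);n,l,s,c=cv2.connectedComponentsWithStats(g)
i=l[180:200,190:280];i=np.bincount(i[i>0]).argmax();ys,xs=np.where(l==i);P=at("top",np.c_[xs,ys],12)[:,:2]
print("jig",s[i],cv2.minAreaRect(P.astype(np.float32)))
```

```text
gauge_center [368.6, 299.7, 47.7, 29.6] 0.8 505
gauge_center [337.9, 201.3, 25.4, 44.8] 0.66 422
thick_bar_center [385.4, 211.3, 25.8, 49.8] 0.84 655
bar [342 203  21  46 406] ((454.134521484375, -233.0270538330078), (23.80318260192871, 121.07324981689453), 73.0979232788086) z32
bar [390 211  24  47 599] ((433.8875427246094, -362.0809326171875), (34.447303771972656, 121.53156280517578), 74.46014404296875) z32
jig [ 179  145  109   61 4636] ((589.5139770507812, 78.32682800292969), (131.5997772216797, 278.7991027832031), 10.111209869384766)
```

View pics/topc.png

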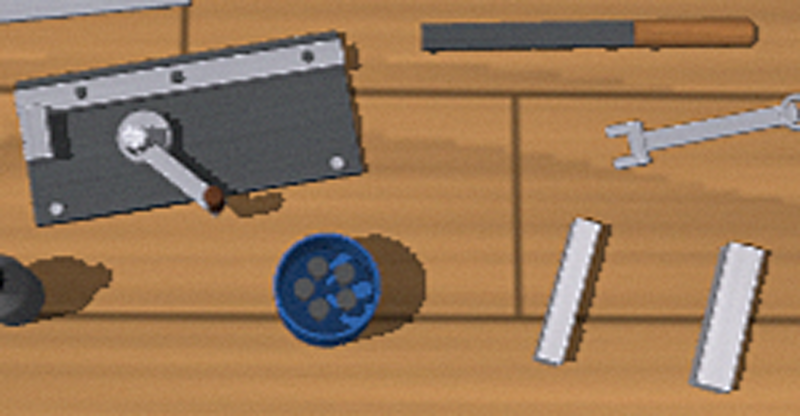

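The left bar (narrower, 406 px against 599 px) is the gauge. I now fit the jig and gauge poses to keypoints and check them with an overlay in both views.

```bash
cat >> h.py <<'E'
def T(p,P):
    P=np.atleast_2d(P).astype(float);c,s=np.cos(p[2]),np.sin(p[2])
    return np.c_[p[0]+c*P[:,0]-s*P[:,1],p[1]+s*P[:,0]+c*P[:,1],P[:,2]]
def inv(p,P):
    P=np.atleast_2d(P).astype(float);d=P[:,:2]-p[:2];c,s=np.cos(p[2]),np.sin(p[2])
    return np.c_[c*d[:,0]+s*d[:,1],-s*d[:,0]+c*d[:,1]]
def box(x0,x1,y0,y1,z):return [[x0,y0,z],[x1,y0,z],[x1,y1,z],[x0,y1,z]]
def draw(o,n,p,poly,off,s,col):
    q=((px(n,T(p,poly))+.5-off)*s).astype(int);cv2.polylines(o,[q.reshape(-1,1,2)],True,col,1)
E
python3 - <<'E'
from h import *
from scipy.optimize import least_squares as ls
np.set_printoptions(precision=3,suppress=True)
f=lambda L:np.array(L,float)/3.2+[175,135]-.5
M=[[-50,115,12],[-50,-160,12],[40.5,-160,26],[62.5,-160,26],[62.5,115,26]];U=f([[38,226],[366,172],[347,64],[341,36],[15,88]])
r=ls(lambda p:(px("top",T(p,M))-U).ravel(),[560,60,.17],x_scale=[1,1,.01]);J=r.x;print("jig",J,np.degrees(J[2]),r.fun.round(1))
MG=box(-10,10,-60,60,32);UG=f([[536,360],[579,217],[605,224],[563,365]])
r=ls(lambda p:(px("top",T(p,MG))-UG).ravel(),[454,-233,-1.85],x_scale=[1,1,.01]);G=r.x
UG2=f([[579,217],[605,224],[563,365],[536,360]])
for g0 in(-1.85,-.3,1.3,2.9):
    r=ls(lambda p:(px("top",T(p,MG))-UG2).ravel(),[454,-233,g0],x_scale=[1,1,.01])
    if g0==-1.85 or r.cost<best.cost: best=r
G=best.x;print("gauge",G,np.degrees(G[2]),best.fun.round(1))
post=at("top",f([[214,190]]),86);pj=inv(J,post);print("post",post,pj,"r",np.hypot(pj[0,0],pj[0,1]-20),"ang",np.arctan2(-(pj[0,1]-20),-pj[0,0]))
print("jig axes pts: fence",T(J,[40.5,20,12]),"stop",T(J,[30.5,90,12]))
np.savez("fit.npz",J=J,G=G)
outs=[]
for n,(x,y,w,h) in(("top",(175,135,250,130)),("scene",(210,155,160,170))):
    s=3.2 if n=="top" else 3.6
    im=grab_frame(n);o=cv2.resize(im[y:y+h,x:x+w],None,fx=s,fy=s,interpolation=cv2.INTER_CUBIC)[:,:,::-1].copy()
    for p,b in((J,box(-50,62,-160,115,12)),(J,box(40.5,62.5,-160,115,26)),(J,box(-10,10,10,30,58)),(G,box(-10,10,-60,60,32)),(G,box(-10,10,-60,60,0)),(J,[[pj[0,0],pj[0,1],44],[pj[0,0],pj[0,1],86]])):
        draw(o,n,p,b,[x,y],s,(0,255,0))
    outs.append(o);cv2.imwrite("pics/ov_%s.png"%n,o)
E
```

```text
jig [578.176  97.52    0.174] 9.948961586733121 [-0.2 -0.4 -0.4 -0.4 -0.  -0.4  0.4  0.5  0.2  0.6]
gauge [ 453.949 -235.466    1.26 ] 72.21969017114952 [ 7.6  2.7 -7.8 -1.9 -7.8 -2.4  8.   1.6]
post [[524.511  51.879  86.   ]] [[-60.744 -35.683]] r 82.40407226074969 ang 0.7419586260720389
jig axes pts: fence [[614.612 124.217  12.   ]] stop [[592.668 191.436  12.   ]]
```

View pics/ov_top.png

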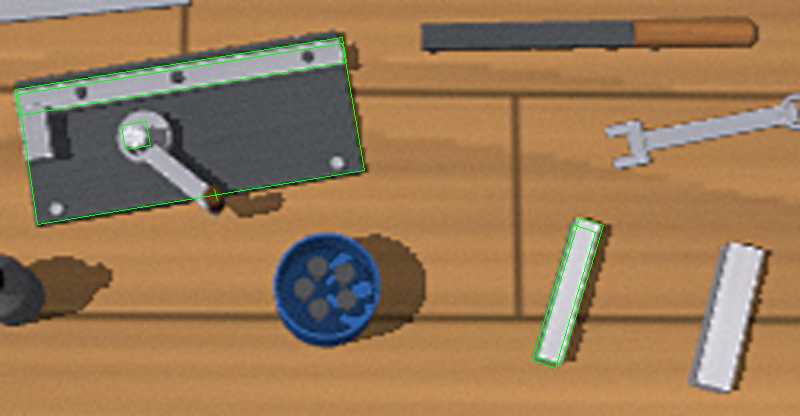

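View pics/ov_scene.png

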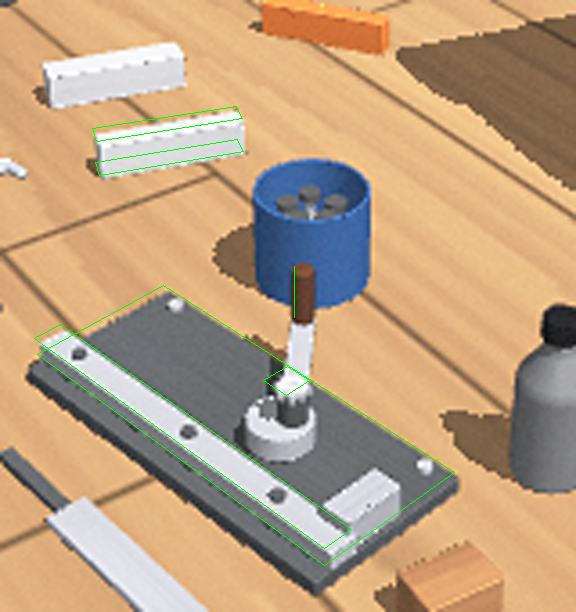

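Top overlay fits the jig (yaw 9.95°) and gauge outline well. The scene overlay sits about 2 px high throughout, a calibration offset. The post reads about +0.74 rad, inside the stated range. Now I move to the infeed side of the post with the fingers shut.

```bash
python3 -m jog '0 0 -13.5 16 -22.4 -2 0;0 0 -13.5 16 -22.4 -2 0;0 0 -13.5 16 -22.4 -2 0;0 0 -13.5 16 -22.4 -2 0;0 0 -13.5 16 -22.4 -2 0'
```

```text
time_s: 1.78
ee_pos: [308.1, 305.9, 191.5]
ee_rot: [179.9, -0.0, 113.3]
force: [1.4, -0.1, 0.1]
gripper_width: 44.0
```

```bash
python3 -m jog '0 0 -2.7 8.6 -12.4 -2 0;0 0 -2.7 8.6 -12.4 -2 0;0 0 -2.7 8.6 -12.4 -2 0;0 0 -2.7 8.6 -12.4 -2 0;0 0 -2.7 8.6 -12.4 -2 0'; python3 -m jog '0 0 0 0 0 0 0;0 0 0 0 0 0 0;0 0 0 0 0 0 0'
python3 - <<'E'
from h import *
f=np.load("fit.npz");print(inv(f["J"],env.state()["ee_pos"]))
E
```

```text
time_s: 2.4
ee_pos: [484.8, 51.0, 150.3]
ee_rot: [179.9, -0.0, 100.1]
force: [0.9, 0.6, 0.1]
gripper_width: 0.6
time_s: 2.78
ee_pos: [482.9, 54.0, 150.5]
ee_rot: [180.0, -0.0, 100.2]
force: [0.2, 0.8, 0.6]
gripper_width: 0.0
[[-101.31325036  -26.40256959]]
```

```bash
python3 -m jog '0 0 0 1.6 -2.1 0 0;0 0 0 1.6 -2.1 0 0;0 0 0 1.6 -2.1 -1.8 0;0 0 0 1.6 -2.1 -3.6 0;0 0 0 1.6 -2.1 -3.6 0'
python3 - <<'E'
from h import *
s=env.state();J=np.load("fit.npz")["J"];print(inv(J,s["ee_pos"]),s["force"])
a=save("top","a.png",(175,135,130,100),3);b=save("scene","b.png",(210,155,160,170),2)
a=cv2.imread("pics/a.png");b=cv2.imread("pics/b.png");h=max(len(a),len(b))
p=lambda o:cv2.copyMakeBorder(o,0,h-len(o),0,0,cv2.BORDER_CONSTANT)
for n,o,off,k in(("top",a,(175,135),3),("scene",b,(210,155),2)):
    u=((px(n,s["ee_pos"])+.5-off)*k)[0].astype(int);cv2.circle(o,tuple(map(int,u)),3,(0,255,0),1)
cv2.imwrite("pics/c1.png",np.hstack([p(a),p(b)]))
E
```

```text
time_s: 3.4
ee_pos: [520.2, 1.9, 57.9]
ee_rot: [-179.6, -0.1, 100.2]
force: [0.5, -0.1, -0.0]
gripper_width: 0.2
[[-73.67804797 -84.20608419]] [ 0.45598071 -0.09688804 -0.00917   ]
```

View pics/c1.png

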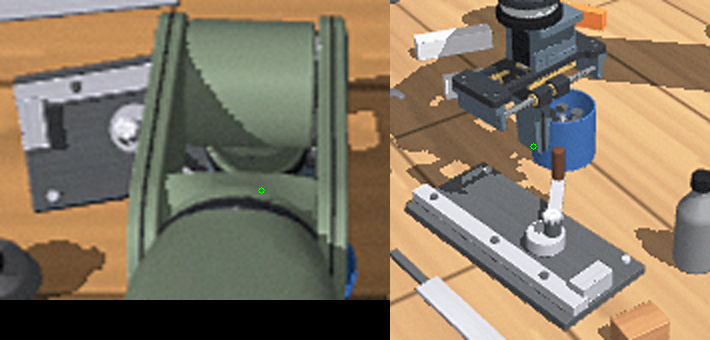

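The scene view shows the shut fingers at (542,150) on the infeed side of the post at (558,160), clear of the tin. In the top view the arm hides the post. Now I push along jig +y.

Run:
```python
from h import *
s=env.state();J=np.load("fit.npz")["J"];print(s["ee_pos"],inv(J,s["ee_pos"]))
for t in([-70,-61,58],[-76,0,58],[-78,26,58]): print(((T(J,t)-s["ee_pos"])/25).round(2))
u=px("scene",s["ee_pos"]);print((u+.5-[210,155])*2)
```

```text
[523.95607146   1.3639576   61.37168652] [[-70.01775417 -85.34275885]]
[[-0.17  0.96 -0.13]]
[[-0.83  3.32 -0.13]]
[[-1.08  4.33 -0.13]]
[[140.80008484 144.56137351]]
```

```bash
python3 -m jog '0 0 0 -0.1 0.6 -0.1 0;0 0 0 -0.2 1.2 -0.1 0;0 0 0 -0.4 1.9 -0.1 0;0 0 0 -0.6 2.6 -0.1 0;0 0 0 -0.8 3.3 -0.1 0'; python3 -m jog '0 0 0 -0.1 0.4 0 0;0 0 0 -0.2 0.7 0 0;0 0 0 -0.2 0.8 0 0;0 0 0 -0.2 0.8 0 0'
python3 - <<'E'
from h import *
s=env.state();J=np.load("fit.npz")["J"];print(s["ee_pos"],inv(J,s["ee_pos"]),s["force"])
E
```

```text
time_s: 4.12
ee_pos: [496.0, 81.2, 56.9]
ee_rot: [-179.1, 0.2, 100.3]
force: [-8.9, -7.7, 1.0]
gripper_width: 0.4
time_s: 4.62
ee_pos: [496.5, 103.0, 57.7]
ee_rot: [-179.8, 0.0, 100.2]
force: [-3.4, -3.4, -0.6]
gripper_width: 0.6
[496.54802604 102.95844986  57.73005041] [[-79.46107151  19.45927152]] [-3.44398597 -3.37572204 -0.55873456]
```

```bash
python3 -m jog '0 0 0 0 -1 0 0;0 0 0 0 -1.6 0 0;0 0 0 0 -2 2 0;0 0 0 0 -2 3.6 0;0 0 0 0 -4 3.6 0'; python3 -m jog '0 0 0 -1 -3 1 0.6;0 0 0 -2 -6 1 0.6;0 0 0 -2 -7.5 1 0.6;0 0 0 -2 -9 1 0.6;0 0 0 -2 -9 1 0.6';python3 - <<'E'
from h import *
s=env.state();J=np.load("fit.npz")["J"];print(s["ee_pos"],s["ee_rot"])
a=save("top","a2.png",(175,135,250,130),3.2);b=save("scene","b2.png",(210,185,150,140),2.5)
a=cv2.imread("pics/a2.png");o=a.copy()
for ang,c in((-.2,(0,0,255)),(-.35,(0,255,0)),(-.49,(255,0,0))):
    P=[[-85*np.cos(ang),20-85*np.sin(ang),z] for z in(44,86)]
    draw(o,"top",J,P,[175,135],3.2,c)
b=cv2.imread("pics/b2.png");h=np.vstack([o[:,:400],a[:,:400]])[:800];
o=cv2.resize(np.hstack([o[:150,:220],a[:150,:220]]),None,fx=1.8,fy=1.8);cv2.imwrite("pics/c2.png",np.vstack([cv2.copyMakeBorder(b[:320],0,0,0,o.shape[1]-b.shape[1],cv2.BORDER_CONSTANT),o])[:600])
E
```

```text
time_s: 5.25
ee_pos: [502.2, 4.3, 152.0]
ee_rot: [179.4, 0.0, 100.3]
force: [0.3, -0.5, -0.1]
gripper_width: 0.5
time_s: 5.88
ee_pos: [449.1, -225.0, 173.4]
ee_rot: [179.9, 0.1, 99.8]
force: [-0.4, 0.2, -0.4]
gripper_width: 47.7
[ 449.06995535 -224.99465622  173.4176917 ] [1.79865905e+02 9.00835149e-02 9.98462577e+01]
```

View pics/c2.png

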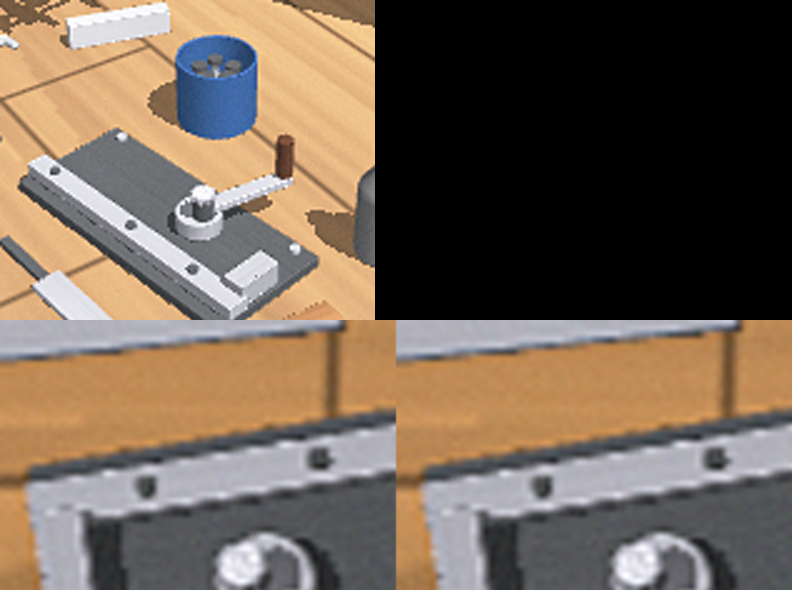

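The lever has swung past jig -x towards the stop. My crop cut the post off in the top view, so I measure it by colour.

Run:
```python
from h import *
np.set_printoptions(precision=2,suppress=True)
J=np.load("fit.npz")["J"]
im=cv2.imread("pics/a2.png")
f=lambda P,off,k:(px("top",T(J,P))+.5-off)*k
for a in(-.2,-.35,-.49): print(a,f([[-85*np.cos(a),20-85*np.sin(a),z] for z in(44,86)],[175,135],3.2).round(0).tolist())
hsv=cv2.cvtColor(im,cv2.COLOR_BGR2HSV)
H,S,V=[hsv[...,i].astype(int) for i in range(3)]
m=((H<14)|(H>174))&(S>110)&(V<150)&(V>40)
n,l,s,c=cv2.connectedComponentsWithStats(m[:300,:300].astype(np.uint8))
for i in range(1,n):
    if s[i,4]>40: print(s[i],c[i])
o=im[100:260,0:300].copy();cv2.imwrite("pics/c3.png",cv2.resize(o,None,fx=2.6,fy=2.6))
```

```text
-0.2 [[132.0, 242.0], [126.0, 233.0]]
-0.35 [[117.0, 240.0], [110.0, 232.0]]
-0.49 [[102.0, 237.0], [95.0, 228.0]]
[108 225  21  21 284] [117.35 235.03]
```

View pics/c3.png

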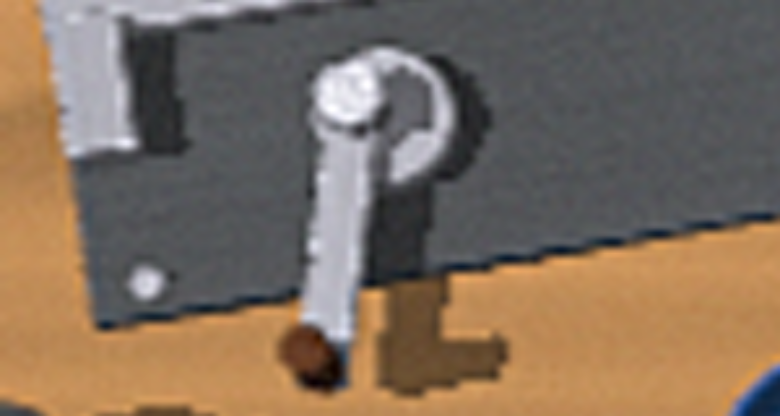

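The hub is at (345,92) and the post at (310,350) in this crop. The angle is about -0.27 to -0.31, in range but near the tight side, so I'll nudge it later. Now to the gauge.

```bash
python3 -m jog '0 0 0 0 0 0 0.6;0 0 0 0 0 0 0.6'
python3 - <<'E'
from h import *
from scipy.optimize import least_squares as ls
d=np.load("fit.npz");J=d["J"]
f=lambda L:np.array(L,float)/3.2+[175,135]-.5
MG=box(-10,10,-60,60,32);UG=f([[536,360],[563,365],[605,224],[579,217]])
b=min((ls(lambda p:(px("top",T(p,MG))-UG).ravel(),[454,-233,g],x_scale=[1,1,.01]) for g in(-1.85,-.3,1.3,2.9)),key=lambda r:r.cost)
G=b.x;print(G,np.degrees(G[2]),b.fun.round(1));np.savez("fit.npz",J=J,G=G)
s=env.state();print(s["ee_pos"],s["ee_rot"],(np.r_[G[:2],100]-s["ee_pos"])/25)
E
```

```text
time_s: 6.22
ee_pos: [448.9, -221.0, 172.9]
ee_rot: [180.0, -0.0, 100.2]
force: [0.1, -0.7, -0.1]
gripper_width: 54.6
[ 453.91801251 -235.46464161   -1.87713116] -107.5516929637104 [ 0.7 -0.8 -0.3  0.  -0.6  0.5  0.2  0.3]
[ 448.88967116 -220.9807545   172.87791263] [ 1.79983535e+02 -7.17869017e-03  1.00238683e+02] [ 0.20113365 -0.57935548 -2.91511651]
```

```bash
python3 -m jog '0 0 2.1 0.2 -0.6 0 0.6;0 0 4.2 0.2 -0.6 0 0.6;0 0 6.3 0.2 -0.6 -1 0.6;0 0 8.4 0.2 -0.6 -2 0.6;0 0 10.4 0.2 -0.6 -2.9 0.6'; python3 -m jog '0 0 2 0 0 0 0.6;0 0 2 0 0 0 0.6;0 0 2 0 0 0 0.6';python3 - <<'E'
from h import *
s=env.state();print(s["ee_pos"],s["ee_rot"])
E
```

```text
time_s: 6.85
ee_pos: [453.8, -236.2, 99.6]
ee_rot: [180.0, 0.0, 152.5]
force: [-0.2, -0.6, -0.3]
gripper_width: 54.7
time_s: 7.22
ee_pos: [454.1, -236.8, 100.6]
ee_rot: [180.0, 0.0, 162.0]
force: [0.3, -0.6, 0.6]
gripper_width: 55.2
[ 454.053125   -236.81879018  100.64639   ] [1.79999006e+02 4.58066890e-02 1.62037647e+02]
```

```bash
python3 -m jog '0 0 0.1 0 0 -1.6 0.6;0 0 0.1 0 0.05 -3.3 0.6;0 0 0.1 0 0.05 -3.3 0.6;0 0 0.1 0 0.05 -3.3 0.6;0 0 0.1 0 0.05 -3.3 0.2' 20; python3 -m jog '0 0 0 0 0 0 0;0 0 0 0 0 0 0;0 0 0 0 0 0 0;0 0 0 0 0 0 0'
```

```text
time_s: 7.85
ee_pos: [455.0, -236.6, 19.6]
ee_rot: [-180.0, 0.2, 162.6]
force: [0.7, -1.4, -0.2]
gripper_width: 47.6
time_s: 8.35
ee_pos: [454.0, -235.7, 18.2]
ee_rot: [180.0, 0.0, 162.6]
force: [-0.5, 2.2, 4.7]
gripper_width: 19.9
```

Closed at 19.9 mm, so this is the 20 mm gauge. Lift and carry it to the infeed.

```bash
python3 -m jog '0 0 0 0 0 1.2 0;0 0 0 0 0 2.6 0;0 0 -2 1.2 1.8 2.6 0;0 0 -4 2.4 3.6 2.6 0;0 0 -6 3.6 5.3 2.6 0' 20; python3 -m jog '0 0 -2 1.2 1.7 0 0;0 0 -4 2.4 3.4 0 0;0 0 -6 3.05 4.47 0 0;0 0 -6.5 3.05 4.47 0 0;0 0 -6.5 3.05 4.47 0 0';python3 - <<'E'
from h import *
s=env.state();J=np.load("fit.npz")["J"];print(s["ee_pos"],s["ee_rot"],s["gripper_width"],s["force"],inv(J,s["ee_pos"]))
save("scene","b4.png",(210,155,160,150),4)
E
```

```text
time_s: 8.98
ee_pos: [543.8, -102.3, 82.2]
ee_rot: [-179.9, -0.0, 132.3]
force: [0.3, -1.2, -2.1]
gripper_width: 19.9
time_s: 9.6
ee_pos: [619.2, 8.5, 81.7]
ee_rot: [-179.9, 0.0, 100.2]
force: [-0.3, 0.5, -3.2]
gripper_width: 20.2
[619.23888318   8.49287279  81.65727849] [-1.79872446e+02  1.02237991e-02  1.00220238e+02] 20.198559983287097 [-0.28384911  0.47252022 -3.23283359] [[ 25.06386779 -94.78314068]]
```

View pics/b4.png

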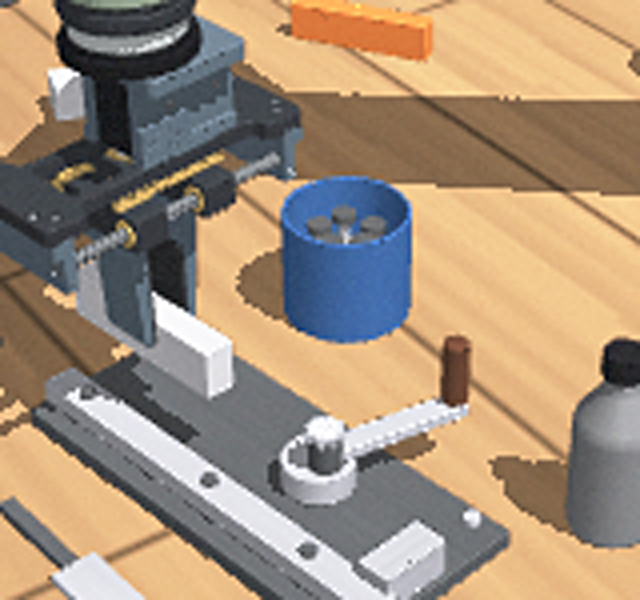

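The gauge is held level and parallel to the fence over the infeed. Lowering it now.

```bash
python3 -m jog '0 0 0 0 0 -1 0;0 0 0 0 0 -1.7 0;0 0 0 0 0 -1.85 0;0 0 0 0 0 -1.95 0;0 0 0 0 0 -2.05 0'; python3 -m jog '0 0 0 0 0 0 0;0 0 0 0 0 0 0'
```

```text
time_s: 10.28
ee_pos: [620.5, 8.3, 32.1]
ee_rot: [179.9, 0.0, 100.1]
force: [0.5, 0.5, -1.9]
gripper_width: 20.0
time_s: 10.52
ee_pos: [620.1, 8.4, 31.9]
ee_rot: [180.0, 0.0, 100.1]
force: [0.2, -0.5, -2.3]
gripper_width: 19.8
```

```bash
python3 -m jog '0 0 0 0 0 -0.06 0;0 0 0 0 0 -0.1 0;0 0 0 0 0 -0.1 0'; python3 -m jog '0 0 0 0.05 0.01 0 0;0 0 0 0.1 0.02 0 0;0 0 0 0.1 0.02 0 0'; python3 -m jog '0 0 0 0.04 0.01 0 0;0 0 0 0.08 0.014 0 0;0 0 0 0.08 0.014 0 0'
```

```text
time_s: 10.9
ee_pos: [620.3, 8.4, 30.1]
ee_rot: [179.9, 0.0, 100.1]
force: [-0.8, -0.1, 5.7]
gripper_width: 20.1
time_s: 11.28
ee_pos: [620.6, 8.5, 30.0]
ee_rot: [-179.8, 0.0, 100.2]
force: [-6.2, -1.4, 8.6]
gripper_width: 19.6
time_s: 11.65
ee_pos: [620.6, 8.5, 30.0]
ee_rot: [-179.5, -0.0, 100.2]
force: [-9.9, -3.4, 11.1]
gripper_width: 20.2
```

```bash
python3 -m jog '0 0 0 -0.1 -0.02 0.04 0;0 0 0 -0.12 -0.02 0.08 0.2;0 0 0 -0.12 -0.02 0.08 0.45;0 0 0 -0.12 -0.02 0.08 0.45;0 0 0 -0.12 -0.02 0.08 0.45'; python3 -m jog '0 0 0 0 0 1 0.45;0 0 0 0 0 2.5 0.45;0 0 0 0 -1 4 0.3;0 0 0 -2 -3 4 0;0 0 0 -4 -5 4 0';python3 -m jog '0 0 0 0 -2 0 0;0 0 0 0 -4 0 0;0 0 0 0 -4 0 0'
python3 - <<'E'
from h import *
save("top","t5.png",(175,135,130,75),6)
print(env.state()["ee_pos"])
E
```

```text
time_s: 12.28
ee_pos: [621.7, 8.8, 31.1]
ee_rot: [180.0, 0.0, 100.1]
force: [-0.9, 0.5, -0.3]
gripper_width: 41.1
time_s: 12.9
ee_pos: [532.5, -105.7, 131.6]
ee_rot: [179.9, 0.1, 100.2]
force: [1.1, -1.0, -0.8]
gripper_width: 14.1
time_s: 13.28
ee_pos: [533.0, -207.7, 131.2]
ee_rot: [179.9, 0.1, 99.9]
force: [-0.4, 0.7, 0.0]
gripper_width: 0.2
[ 532.8227866  -205.82181996  130.96984885]
```

View pics/t5.png

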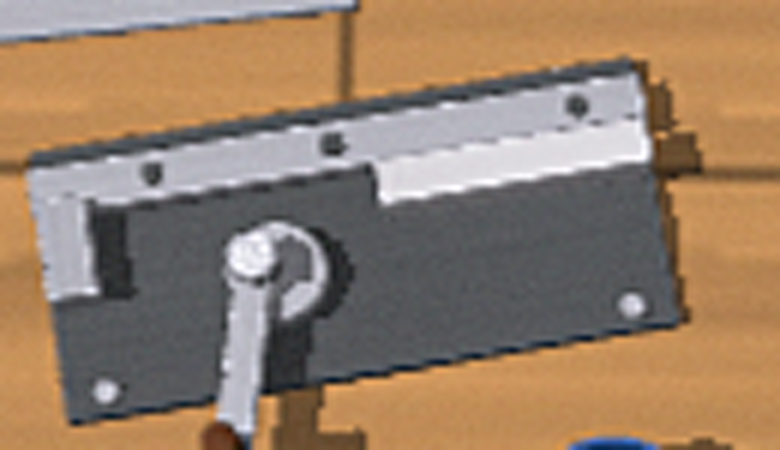

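The gauge lies along the fence, its nose at (380,190) well short of the disc. Measuring its pose relative to the jig and refining the lever angle.

Run:
```python
from h import *
np.set_printoptions(precision=1,suppress=True)
J=np.load("fit.npz")["J"]
f=lambda L:np.array(L,float)/6+[175,135]-.5
print("gauge -x top edge in jig",inv(J,at("top",f([[380,206],[655,163]]),44)),"nose",inv(J,at("top",f([[376,165]]),44)))
print("fence top front edge",inv(J,at("top",f([[100,207],[370,168]]),26)),"stop top front",inv(J,at("top",f([[88,203],[100,290]]),36)))
hub=inv(J,at("top",f([[251,255]]),58));post=inv(J,at("top",f([[221,435]]),86));print("hub",hub,"post",post, np.arctan2(-(post-hub)[0,1],-(post-hub)[0,0]),np.linalg.norm(post-hub))
lev=inv(J,at("top",f([[254,300],[238,420]]),44));d=lev[1]-lev[0];print("lever ang",np.arctan2(-d[1],-d[0]))
```

```text
gauge -x top edge in jig [[  15.5  -35.7]
 [  14.9 -157.2]] nose [[ 34.  -36.8]]
fence top front edge [[ 40.1  86.7]
 [ 38.1 -33.4]] stop top front [[40.  90.3]
 [ 0.5 90.5]]
hub [[-0.5 21.8]] post [[-81.3  43. ]] -0.25728168262343115 83.50417756138428
lever ang -0.27708851804365114
```

Gauge centre is at jig x ≈ 25, parallel, about 5 mm off the fence. Lever is about -0.27. First I nudge the lever roughly 7 mm further.

```bash
python3 -m jog '0 0 0 -0.3 2.2 0 0;0 0 0 -0.5 4.6 0 0;0 0 0 -0.8 7 0 0;0 0 0 -1.2 9.3 0 0;0 0 0 -1.2 10.6 0 0'; python3 -m jog '0 0 0 0 0 -1.5 0;0 0 0 0 0 -2.9 0;0 0 0 0 0 -2.9 0'; python3 -m jog '0 0 0 -0.1 0.6 0 0;0 0 0 -0.2 1.2 0 0;0 0 0 -0.25 1.5 0 0;0 0 0 -0.28 1.75 0 0;0 0 0 -0.32 2 0 0';python3 -m jog '0 0 0 0 0 0 0;0 0 0 0 0 0 0'
```

```text
time_s: 13.95
ee_pos: [501.2, 64.1, 131.1]
ee_rot: [-180.0, -0.1, 100.4]
force: [1.0, -0.1, -0.9]
gripper_width: 0.5
time_s: 14.32
ee_pos: [500.3, 61.5, 56.6]
ee_rot: [-179.7, -0.0, 100.2]
force: [0.2, 0.5, 0.6]
gripper_width: 0.6
time_s: 14.95
ee_pos: [496.3, 110.0, 59.2]
ee_rot: [179.8, 0.1, 100.2]
force: [2.1, -5.0, 0.8]
gripper_width: 0.1
time_s: 15.2
ee_pos: [495.2, 110.5, 58.6]
ee_rot: [180.0, -0.0, 100.1]
force: [0.1, -0.4, 1.0]
gripper_width: 0.3
```

```bash
python3 -m jog '0 0 0 0 -1.2 0 0;0 0 0 0 -2 1 0;0 0 0 0.5 -3 2 0;0 0 0 2 -4.35 2 0;0 0 0 3.5 -4.35 2 0'; python3 -m jog '0 0 0 0 0 0 0;0 0 0 0 0 -2 0;0 0 0 0 0 -3.6 0;0 0 0 0 0 -3.6 0'
python3 - <<'E'
from h import *
J=np.load("fit.npz")["J"];s=env.state();print(s["ee_pos"],inv(J,s["ee_pos"]),s["force"])
E
```

```text
time_s: 15.82
ee_pos: [582.9, -0.3, 108.8]
ee_rot: [-180.0, -0.0, 99.9]
force: [0.7, 0.0, 0.1]
gripper_width: 0.6
time_s: 16.32
ee_pos: [579.3, 2.0, 16.2]
ee_rot: [-179.6, -0.1, 100.1]
force: [-0.2, 1.0, 0.2]
gripper_width: 0.4
[579.30007049   1.9656378   16.21587912] [[-15.40206284 -94.31195665]] [-0.19809702  0.97458107  0.178275  ]
```

```bash
python3 -m jog '0 0 0 0.15 0.03 0 0;0 0 0 0.3 0.05 0 0;0 0 0 0.4 0.07 0 0;0 0 0 0.5 0.09 0 0;0 0 0 0.56 0.1 0 0'; python3 -m jog '0 0 0 0.05 0.01 0 0;0 0 0 0.1 0.02 0 0;0 0 0 0.14 0.025 0 0;0 0 0 0.18 0.03 0 0;0 0 0 0.18 0.03 0 0';  python3 - <<'E'
from h import *
J=np.load("fit.npz")["J"];s=env.state();print(s["ee_pos"],inv(J,s["ee_pos"]),s["force"])
E
```

```text
time_s: 16.95
ee_pos: [596.7, 4.1, 18.7]
ee_rot: [180.0, 0.0, 100.1]
force: [-0.4, -0.6, 0.6]
gripper_width: 0.4
time_s: 17.58
ee_pos: [600.9, 4.8, 18.5]
ee_rot: [-180.0, -0.0, 100.1]
force: [0.5, 0.0, -1.0]
gripper_width: 0.5
[600.90663489   4.83633004  18.48494324] [[  6.37555498 -95.21741832]] [ 0.48138799  0.03968276 -1.01175402]
```

```bash
python3 -m jog '0 0 0 0.06 0.01 0 0;0 0 0 0.12 0.02 0 0;0 0 0 0.12 0.02 0 0'; python3 -m jog '0 0 0 0.06 0.01 0 0;0 0 0 0.12 0.02 0 0;0 0 0 0.12 0.02 0 0';python3 -m jog '0 0 0 0.06 0.01 0 0;0 0 0 0.08 0.02 0 0;0 0 0 0.08 0.02 0 0'
```

```text
time_s: 17.95
ee_pos: [603.6, 5.3, 18.6]
ee_rot: [-179.9, -0.0, 100.1]
force: [-3.0, 0.0, 3.1]
gripper_width: 0.6
time_s: 18.32
ee_pos: [605.9, 5.7, 18.5]
ee_rot: [-179.9, -0.0, 100.1]
force: [-5.9, -0.9, 5.4]
gripper_width: 0.5
time_s: 18.7
ee_pos: [605.9, 5.7, 18.6]
ee_rot: [-179.6, -0.0, 100.1]
force: [-9.8, -3.0, 9.8]
gripper_width: 0.7
```

```bash
python3 -m jog '0 0 0 -0.8 -0.14 0 0;0 0 0 -1 -0.17 1 0;0 0 0 -1 -1 3 0;0 0 0 -1 -3 4 0;0 0 0 -2 -5 4 0';python3 -m jog '0 0 0 0 -2 0 0;0 0 0 0 -3.3 0 0;0 0 0 0 -3.3 0 0'
python3 - <<'E'
from h import *
save("top","t6.png",(175,135,130,80),6)
s=env.state();print(s["ee_pos"],s["ee_rot"])
E
```

```text
time_s: 19.32
ee_pos: [563.1, -120.4, 121.3]
ee_rot: [179.5, 0.2, 100.2]
force: [-0.5, -0.7, -0.0]
gripper_width: 0.2
time_s: 19.7
ee_pos: [559.9, -203.5, 118.5]
ee_rot: [179.9, 0.1, 99.9]
force: [0.8, 0.0, -0.2]
gripper_width: 0.2
[ 559.61130281 -201.96421409  118.3411301 ] [1.79912436e+02 6.89253232e-03 1.00014316e+02]
```

View pics/t6.png

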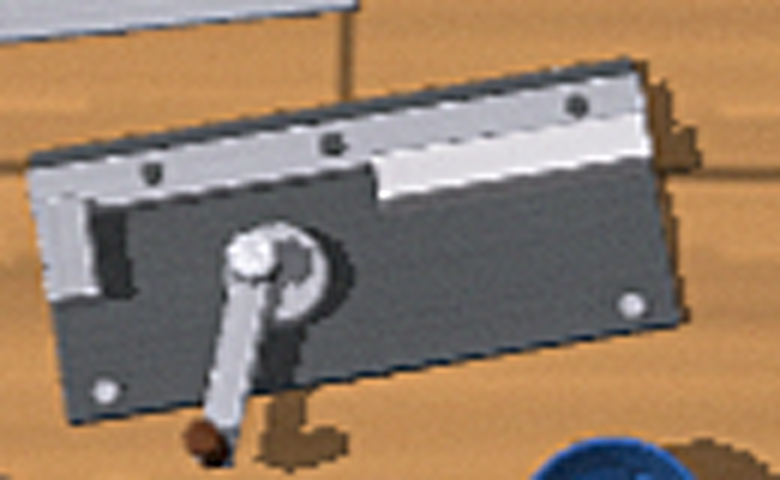

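The lever post moved about 18 px (8 mm), giving roughly -0.35. The gauge is against the fence with its nose at (378,185) and tail at (650,135). Next I come in behind the tail.

```bash
python3 -m jog '0 0 0 1 1.5 0 0;0 0 0 2 3 0 0;0 0 0 3.08 4.5 0 0;0 0 0 3.08 4.5 0 0;0 0 0 3.08 4.5 -1.8 0';python3 -m jog '0 0 0 0 0 -1.5 0;0 0 0 0 0 -1.9 0;0 0 0 0 0 -1.9 0'
python3 - <<'E'
from h import *
J=np.load("fit.npz")["J"];s=env.state();print(s["ee_pos"],inv(J,s["ee_pos"]),s["force"],s["ee_rot"])
E
```

```text
time_s: 20.38
ee_pos: [639.2, -87.8, 76.4]
ee_rot: [179.5, 0.2, 100.3]
force: [0.4, 0.0, -0.7]
gripper_width: 0.9
time_s: 20.75
ee_pos: [635.9, -88.6, 26.1]
ee_rot: [-180.0, -0.0, 100.1]
force: [0.5, 0.4, 0.9]
gripper_width: 0.5
[635.94167399 -88.63474052  26.13565785] [[  24.73466213 -193.33590884]] [0.49663392 0.39979903 0.9003214 ] [-1.79991940e+02 -4.59908451e-03  1.00140181e+02]
```

```bash
python3 -m jog '0 0 0 -0.07 0.39 0 0;0 0 0 -0.14 0.79 0 0;0 0 0 -0.21 1.18 0 0;0 0 0 -0.28 1.58 0 0;0 0 0 -0.35 1.97 0 0';python3 -m jog '0 0 0 -0.07 0.39 0 0;0 0 0 -0.14 0.79 0 0;0 0 0 -0.21 1.18 0 0;0 0 0 -0.24 1.38 0 0;0 0 0 -0.24 1.38 0 0'
```

```text
time_s: 21.38
ee_pos: [627.6, -39.0, 26.6]
ee_rot: [179.9, 0.0, 100.1]
force: [0.8, -4.1, 3.9]
gripper_width: 0.4
time_s: 22.0
ee_pos: [620.5, -3.8, 25.5]
ee_rot: [-179.9, -0.1, 100.1]
force: [0.1, -0.5, -1.0]
gripper_width: 0.1
```

Passing the disc with low force. Continuing.

```bash
python3 -m jog '0 0 0 -0.07 0.39 0 0;0 0 0 -0.14 0.79 0 0;0 0 0 -0.21 1.18 0 0;0 0 0 -0.28 1.58 0 0;0 0 0 -0.31 1.77 0 0';python3 -m jog '0 0 0 -0.03 0.15 0 0;0 0 0 -0.05 0.3 0 0;0 0 0 -0.07 0.4 0 0;0 0 0 -0.07 0.4 0 0'
python3 - <<'E'
from h import *
J=np.load("fit.npz")["J"];s=env.state();print(inv(J,s["ee_pos"]),s["force"])
E
```

```text
time_s: 22.62
ee_pos: [613.2, 40.3, 25.9]
ee_rot: [-180.0, -0.0, 100.2]
force: [0.5, -1.2, -0.9]
gripper_width: 0.4
time_s: 23.12
ee_pos: [611.8, 49.6, 26.1]
ee_rot: [180.0, -0.0, 100.1]
force: [-0.7, 0.3, 0.1]
gripper_width: 0.5
[[ 24.81330545 -53.00084731]] [-0.72381055  0.33800545  0.1385529 ]
```

Creeping up to the stop until the force rises.

```bash
python3 -m jog '0 0 0 -0.01 0.07 0 0;0 0 0 -0.02 0.13 0 0;0 0 0 -0.03 0.16 0 0;0 0 0 -0.03 0.16 0 0';python3 -m jog '0 0 0 -0.01 0.06 0 0;0 0 0 -0.02 0.12 0 0;0 0 0 -0.02 0.12 0 0';python3 -m jog '0 0 0 -0.01 0.06 0 0;0 0 0 -0.02 0.12 0 0;0 0 0 -0.02 0.12 0 0'
```

```text
time_s: 23.62
ee_pos: [611.1, 53.3, 26.1]
ee_rot: [180.0, 0.0, 100.1]
force: [0.4, -1.9, -0.3]
gripper_width: 0.4
time_s: 24.0
ee_pos: [610.6, 56.5, 26.1]
ee_rot: [180.0, -0.0, 100.1]
force: [0.2, -1.8, 1.3]
gripper_width: 0.6
time_s: 24.38
ee_pos: [610.4, 57.4, 26.2]
ee_rot: [180.0, 0.2, 100.2]
force: [1.8, -9.6, 1.5]
gripper_width: 0.5
```

Force rose to 9.6 N with TCP jig y ≈ -45 (expected about -46), so the gauge is butted. Back off and check.

```bash
python3 -m jog '0 0 0 0.1 -0.6 0 0;0 0 0 0.2 -1.2 0 0;0 0 0 0.2 -1.2 2 0;0 0 0 0 -3 4 0;0 0 0 -1 -5 4 0';python3 -m jog '0 0 0 -1 -2.4 0 0;0 0 0 -2 -4.8 0 0;0 0 0 -2 -6 0 0;0 0 0 -2 -6 0 0'
python3 - <<'E'
from h import *
save("top","t7.png",(175,135,130,80),6)
s=env.state();print(s["ee_pos"],s["force"])
E
```

```text
time_s: 25.0
ee_pos: [588.4, -66.9, 129.9]
ee_rot: [179.5, 0.1, 100.2]
force: [-0.2, -1.5, -0.5]
gripper_width: 0.8
time_s: 25.5
ee_pos: [534.4, -218.3, 126.0]
ee_rot: [180.0, -0.0, 99.9]
force: [-0.4, 1.0, -0.1]
gripper_width: 0.5
[ 534.53431815 -216.65341301  125.8198324 ] [ 0.15993354  0.64089434 -0.43364954]
```

View pics/t7.png

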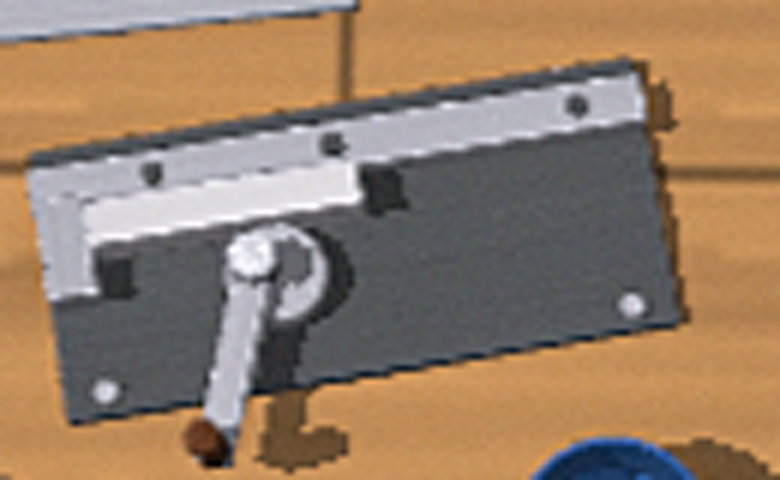

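The gauge butts the stop at (85,220) and lies along the fence past the disc. The post at (205,440) is unchanged. Quick numeric check, then hand in.

Run:
```python
from h import *
np.set_printoptions(precision=1,suppress=True)
J=np.load("fit.npz")["J"];f=lambda L:np.array(L,float)/6+[175,135]-.5
print(inv(J,at("top",f([[90,246],[361,203],[84,205],[356,163]]),44)))
lev=inv(J,at("top",f([[246,300],[222,420]]),44));d=lev[1]-lev[0];print("lever",np.arctan2(-d[1],-d[0]))
a=cv2.imread("pics/t6.png").astype(int);b=cv2.imread("pics/t7.png").astype(int);print("post patch diff",abs(a-b)[330:480,170:270].max())
env.job_done()
```

```text
[[ 18.5  91. ]
 [ 18.2 -27.7]
 [ 37.1  91.1]
 [ 36.3 -28.3]]
lever -0.3402925465021379
post patch diff 13
the job is handed in; nothing more can be done
```

I set the eccentric, laid the gauge on the bed along the fence at the infeed, and pushed it along the bed through the gap until it butted the end stop. I then drew the arm clear and handed the job in at about 26 s of the 58 s allowed.

- **Setting:** the lever reads about -0.34 rad (gap about 21.2 mm, 1.2 mm play). It took two pushes on the post. The picture of the post looks the same before and after the slide.
- **Gauge position:** it went through with no more than about 6 N, and the force rose to 9.6 N at the stop. Its nose reads jig y ≈ 91 mm against the stop at 90. Its yaw is below 0.01 rad.
- **Weaker check, distance from the fence:** the last picture puts the gauge's centre at x ≈ 27.5 mm, about 3 mm off full contact. That is only 1 mm inside the limit of 26.5. The measurement is good to about 2 mm, and the earlier side push stopped as if against the fence.
- **Disagreement between cameras:** the scene camera's overlay sat about 2 pixels off the top camera's fit, so I used the top view.
- **Other things on the bench:** I sensed no unexpected contact with the thicker bar or the others, but did not measure them again at the end.

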